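# Swing a copper busbar against its stop screw and clamp it

### The arm

A 6-joint arm with a two-finger parallel gripper is mounted at the origin on the work surface. World frame = base frame: x ahead of the robot, y to its left, z up, the work surface at z = 0. Lengths are in m, angles in rad, forces in N, time in s.
With the tool pointing down it reaches from about 0.375 to 0.9 m from the base axis. Payload 3.1 kg.
Tool frame: the origin (TCP) lies midway between the tips of the shut fingers; the grasp point (between the pads) lies 19 mm behind it (bot.hold_point_z is the distance from the TCP to the grasp point, in m); z points along the fingers, y is the direction in which the jaws open and shut (so a half turn about z gives the same grasp; the last joint's range is limited). The gripper opens to 87 mm and grips with 3 to 60 N. Pads are 19 mm wide; open, the fingers measure 117 mm over their backs; the gripper's body (75 mm by 190 mm) begins 51 mm behind the grasp point.
Start: joints at [1.081, 0.527, 1.433, -0, 1.181, -0.178], TCP at [0.191, 0.595, 0.223] pointing down, gripper open.
Joint ranges: [-3.08, 3.08], [-0.75, 2.2], [0.22, 2.44], [-1.43, 4.57], [0, 2.65], [-2.85, 2.85]. Speed limits (rad/s): [2.79, 2.79, 3.14, 3.14, 3.14, 3.14].

### API

Orientations are given as a rotation vector (axis times angle).
In Python, from rig import bot gives the robot as it stands. The module is installed in compiled form; this text tells all that it offers.
- The arm moves only by the tool servo_tool, never from a script. Its argument "steps" is a list of rows, each an object of numbers: "wx", "wy", "wz": the turn, a rotation vector about the tool's x, y, z in rad; "tx", "ty", "tz": the shift along the tool's x, y, z in cm; "jaw": the opening, from 0 (shut) to 1 (fully open). In form: [{"wx": .., "wy": .., "wz": .., "tx": .., "ty": .., "tz": .., "jaw": ..}, ...]. A call has 1 to 20 rows; each row shifts and turns the commanded pose from where the row before left it, along the tool's axes as they then stand; what a row does not reach is not made up. A row lasts 1/8 s, in which the tool goes at most 62.5 mm and 10.7 degrees, less where a joint would pass 70% of its speed; a pose out of reach is approached as far as the arm can. A call with a gripper value outside its range is refused whole. The fingers move at their own pace and stop on an object; "newtons" is the grip in N (left out, the last holds). Time passes only in rows, so rows that do not move let the fingers close. It gives the time, the measured TCP pose, the force and the opening at its end, in the units of the state.
- bot.sense(): the state, without advancing time (a new reading comes with each control period).
- bot.capture(name): name is "scene" or "top" or "wrist"; returns (picture, depth): 400x640x3 uint8, red, green, blue; 400x640 float32, m along the optical axis (not along the pixel's ray), 0 where there is no reading.
- bot.camera_info(name): a dict with "vfov" (degrees; the focal length in pixels is half the picture's height over the tangent of half this angle, whatever the lens; pixels are square), "cx", "cy" (the principal point, pixels), "camera_from_world" (4x4, takes a point from world to camera coordinates). Camera axes: x right, y down, z forward; pixel columns grow to the right and rows downward; lengths in m; the calibration is good to about 2 mm. The wrist camera is an equidistant fisheye: a pixel r from the principal point sees the ray r / f radians off the axis. A picture is of the moment at which its call begins: read the wrist's pose just before it. camera_info takes no time and is no camera call; for the wrist camera it gives the pose at the moment of the call.
- bot.finish_job(): hands the job in, once; it reports no verdict.
Trained networks look in the newest picture that a camera, given by its name, has taken for a name from the list of things; names that differ only in an ending like _2 or _b are one class to them, and where a whole thing is asked for, a point or a joint stands for the part that bears it (a point fixed in the world has none). Each returns a list of dicts, best first, with "confidence" (0 to 1); they miss things now and then, are a little off and sometimes report something else, mostly with a low value. They report only what shows in the picture. A call takes as long as a camera call.
- bot.silhouettes(query, camera): "region" (400x640 bool, what is visible of it) and "bbox" ([left, top, width, height] in pixels, round what is visible of it).
The state is a dict: "time": time; "joint_positions": joint angles; "qvel": joint speeds; "tau": joint torques, N m; "tcp_pos": TCP position; "ee_rot": TCP orientation; "contact_force": force on the tool from outside, world axes, zero at the start; "moment": the same for the moment, N m; "width": opening from 0.0 (shut) to 1.0 (fully open).
Only numpy, scipy, OpenCV 4.12 (cv2) and the standard library are available. Lean on these libraries where they do the work, as an engineer would, in place of code of your own. Each camera call takes 0.05 s, during which the arm holds its last target.

### The job

The copper bar lying on the fixture plate has its hole over the pivot pin. Push its free end round, flat on the plate, until its edge meets the tip of the stop screw, and keep it pressed there with about 8 newtons for about one second (less than 16 newtons at all times, or the setting of the screw is spoilt). Then, with the bar still touching the screw, swing the clamp lever all the way down so that its rubber pad sits on the bar, let go, and leave everything else where it lies.

Things in the scene. Friction and masses are not known exactly. Their poses are not given: they have to be found in the camera images.
- jig: Fixed plate of bare aluminium. In its axes (mm; x away from the robot, y along the bar when home, z up; origin on the underside) it spans x -190 to 85, y -165 to 165, top at z 12. On it: pivot pin at (0, -125); stop block 30 x 36, 32 high, centred at (50, 100); two dark clamp cheeks, 42 high, at (47, -40).
- pivot_pin (a point): Foot of the steel pivot pin, on the plate's top; pin 12 mm in diameter, 28 mm high, 1.5 mm play in the bar's hole.
- bar: The copper bar on the pin, 290 x 25 x 12 mm, 0.56 to 0.84 kg; origin at the hole's centre on the underside, x along the bar to the free end, which is 270 mm off. It starts swung 0.25 to 0.65 rad from jig +y towards the robot (jig -x). Home is between 0.13 rad swung that way and 0.05 rad past jig +y, as the screw is set. It slides with metal-on-metal friction (about 0.3; 1 to 3 N at the free end, more if pressed down).
- bar_push (a point): Point on the bar's middle line, half-way up (6 mm above the plate), 225 mm from the hole's centre, 45 mm from the free end; x along the bar to the free end. When home it lies opposite the stop screw, which meets the bar's far edge there.
- stop_block_face (a point): Middle of the stop block's front face, 6 mm above the plate; axes as the jig's. A rigid steel stop screw, 10 mm in diameter with a round tip, comes out of here straight towards jig -x. How far is set afresh every time, 12 to 50 mm, and is not measured: find the tip by touch.
- clamp (a joint): Angle of the clamp lever, rad: 0 when level with its pad resting on the 12 mm bar, growing as it is raised; starts at 1.0 to 1.3. It stays where it is left (stiff hinge, 0.16 N m). With no bar under it, it goes down to -0.2.
- clamp_handle (a point): Middle of the thickness of the lever's black handle, 85 mm from the hinge (axis along jig y, at jig (45, -40) mm, 30 mm above the plate). x points to the hinge, z out of the lever's upper side, which is its far side while raised. Handle: 65 to 110 mm from the hinge, 20 wide, 12 thick; lever before it 16 x 8; rubber pad 48 mm from the hinge, below.
- nut: Bystander: round brass nut, 22 mm across, 12 mm high, on the plate beside the pivot end; origin under its centre.
- tin: Bystander: flat round tin, 40 mm across, 15 mm high, on the plate between the clamp and the stop block; origin under its centre.
- spare: Bystander: a second copper bar of the same size, lying on the table to the right of the plate; origin under its middle.
- spool: Bystander: white solder spool, 54 mm across, 39 mm high, left on the table; origin under its centre.
- screwdriver: Bystander: screwdriver lying on the table to the left; origin on its underside.
- mouse: Bystander: black computer mouse, 105 x 60 x 33 mm, left on the table; origin under its centre.
- flux: Bystander: small amber bottle, 38 mm across, 75 mm high, far right on the table; origin under its centre.

How it is judged:
On the way, in this order (a step that is already met when the one before it is completed fails the run):
1. the bar is pressed against the stop screw with 2 to 16 N for 0.5 s, flat on the plate, the clamp still raised (contact force between bar and screw_c0 between 2 and 16 N and value of joint clamp above 0.7 rad and angle between bar_push's own z axis and vertical below 0.05 rad and height (world z) of bar_push below 0.022 m), for 0.5 s.
2. the clamp is down on the bar, the bar still at the screw (value of joint clamp between -0.06 and 0.04 rad and horizontal distance between bar_push and screw_c0 below 0.0195 m), for 0.2 s.
At the end, for the whole second after the job is handed in: The bar lies at rest and flat on the plate with its edge within about 2 mm of the stop screw's tip, and the clamp lever is down with its pad on the bar (joint between -0.06 and 0.04 rad) (all of step 2 and linear speed of bar below 0.01 m/s and angle between bar_push's own z axis and vertical below 0.05 rad and height (world z) of bar_push below 0.022 m); the robot touches nothing.
It fails at once if the bar is forced against the stop screw with more than 16 N (contact force between bar and screw_c0 above 16 N).
It fails at once if the bar is lifted or tipped off the plate (height (world z) of bar_push above 0.03 m or angle between bar_push's own z axis and vertical above 0.15 rad).
It fails at once if a bystander is moved more than 20 mm (distance of any of nut, tin, spare, spool, screwdriver, mouse, flux from where it was at the start of the episode above 0.02 m).
It also fails if it takes over 72 s, if anything falls off the work surface, if the arm or the gripper's body presses on something with over 40 N, if the wrist force passes 120 N, or if a joint passes its speed limit or range.

## Working session

There is one attempt and no reset: what is moved stays moved. The work goes in short steps, Python scripts to look and compute and a tool call to move; the robot and the scene stay as the last step left them, time stands still between calls to the robot, and variables do not carry over. Pictures are saved under pics/ and viewed, and the job is handed in when it is done.

Besides the shell and the picture viewer there is one more tool, called as name(argument=value, ...) on one line, values as JSON. servo_tool: Moves the arm, as the interface text tells. Its arguments: {"type":"object","properties":{"steps":{"type":"array"},"newtons":{"type":"number"}},"required":["steps"]}

```bash
mkdir -p pics; cat > h.py <<'E'
import numpy as np, cv2
from rig import bot
from scipy.spatial.transform import Rotation as R
def cam(n):
    c=bot.camera_info(n); return c
def save(n,name):
    p,d=bot.capture(n); cv2.imwrite(f'pics/{name}.png',p[:,:,::-1]); np.save(f'pics/{name}_d.npy',d); return p,d
def world(n,u,v,d,c=None):
    c=c or cam(n); f=200/np.tan(np.radians(c['vfov'])/2)
    T=np.linalg.inv(np.array(c['camera_from_world']))
    pc=np.stack([(u-c['cx'])/f*d,(v-c['cy'])/f*d,d],-1)
    return pc@T[:3,:3].T+T[:3,3]
def proj(n,P,c=None):
    c=c or cam(n); f=200/np.tan(np.radians(c['vfov'])/2)
    T=np.array(c['camera_from_world']); q=np.atleast_2d(P)@T[:3,:3].T+T[:3,3]
    return np.stack([q[:,0]/q[:,2]*f+c['cx'],q[:,1]/q[:,2]*f+c['cy']],-1)
E
python3 - <<'E'
from h import *
for n in ('scene','top'):
    save(n,n+'0'); c=cam(n); T=np.linalg.inv(np.array(c['camera_from_world'])); print(n,c['vfov'],c['cx'],c['cy'],T.round(3).tolist())
print(bot.sense())
E
```

```text
scene 47.71556058688915 322.3933921233355 201.35488837162288 [[-0.187, 0.641, -0.744, 1.363], [0.982, 0.107, -0.155, 0.173], [-0.02, -0.76, -0.65, 0.804], [0.0, 0.0, 0.0, 1.0]]
top 52.96101431509878 311.1744208660178 198.03627668912216 [[0.009, -0.991, 0.131, 0.374], [-1.0, -0.01, -0.002, -0.002], [0.003, -0.131, -0.991, 1.076], [0.0, 0.0, 0.0, 1.0]]
{'time': 0.1, 'joint_positions': array([ 1.08153204e+00,  5.28388357e-01,  1.43379329e+00,  6.08204782e-06,
        1.18141500e+00, -1.78508656e-01]), 'qvel': array([-0.00024434, -0.0003609 , -0.00272055,  0.00023043,  0.0007829 ,
       -0.00176477]), 'tau': array([-9.66693078e-04, -4.40987849e+01, -1.77148139e+01,  6.34421431e-02,
        5.34038676e-02, -3.02278829e-05]), 'tcp_pos': array([0.19076443, 0.5944667 , 0.22165411]), 'ee_rot': array([-4.86072974e-01, -3.10309027e+00,  2.97051220e-03]), 'contact_force': array([-0.66451768,  0.20829962,  0.6130025 ]), 'moment': array([-0.03503554,  0.01610777, -0.02031461]), 'width': 1.0030026513020538}
```

View pics/scene0.png

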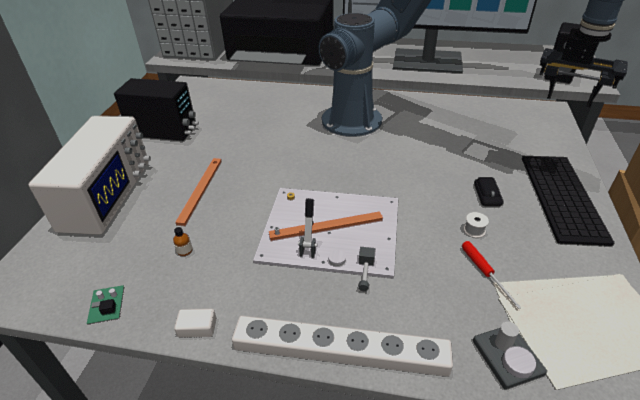

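View pics/top0.png

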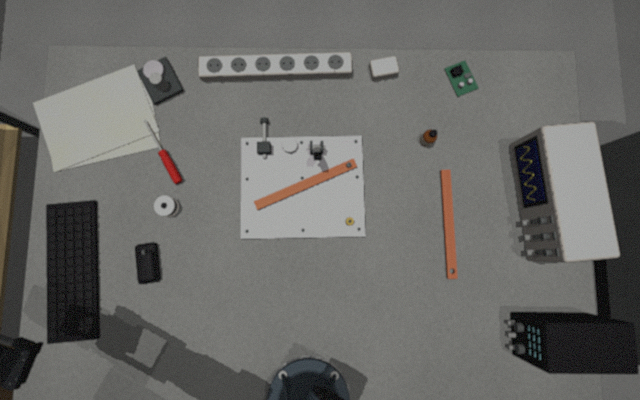

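```bash
python3 - <<'E'
from h import *
from scipy.optimize import least_squares
res={}
for n in ('top','scene'):
    c=cam(n)
    d=np.load(f'pics/{n}0_d.npy'); img=cv2.imread(f'pics/{n}0.png')
    for q in ('jig','bar','nut','tin'):
        s=bot.silhouettes(q,n)
        for k in s[:2]:
            print(n,q,round(k['confidence'],2),k['bbox'])
        if s:
            m=s[0]['region']; np.save(f'pics/{n}_{q}.npy',m)
            v,u=np.nonzero(m&(d>0)); P=world(n,u,v,d[v,u],c)
            print('  ctr',P.mean(0).round(4),'med z',np.median(P[:,2]).round(4))
            if q in('jig','bar'):
                zt=np.median(P[:,2]); 
                # intersect all mask rim rays with plane z
                cn=max(cv2.findContours(m.astype(np.uint8),0,1)[0],key=len)[:,0]
                zz=.012 if q=='jig' else .024
                T=np.linalg.inv(np.array(c['camera_from_world'])); 
                A=world(n,cn[:,0]*1.,cn[:,1]*1.,np.ones(len(cn)),c); o=T[:3,3]; dr=A-o; X=o+dr*((zz-o[2])/dr[:,2])[:,None]
                r=cv2.minAreaRect((X[:,:2]*1000).astype(np.float32)); print('  rect',r,cv2.boxPoints(r).round(1).tolist())
E
python3 - <<'E'
import cv2
a=cv2.imread('pics/top0.png')[120:250,225:380]; cv2.imwrite('pics/t0c.png',cv2.resize(a,None,fx=5,fy=4.6,interpolation=cv2.INTER_CUBIC))
a=cv2.imread('pics/scene0.png')[180:300,245:410]; cv2.imwrite('pics/s0c.png',cv2.resize(a,None,fx=4.8,fy=4.8,interpolation=cv2.INTER_CUBIC))
E
```

```text
top jig 0.64 [240.3, 137.2, 123.3, 103.1]
  ctr [0.5398 0.0228 0.014 ] med z 0.0123
  rect ((544.6949462890625, 20.919631958007812), (277.02838134765625, 332.7655334472656), 1.829656958580017) [[400.8999938964844, 182.8000030517578], [411.6000061035156, -149.8000030517578], [688.5, -141.0], [677.7999877929688, 191.60000610351562]]
top bar 0.87 [254.1, 159.5, 104.5, 46.9]
  ctr [0.5487 0.015  0.024 ] med z 0.024
  rect ((550.8954467773438, 11.771148681640625), (28.056617736816406, 285.7690734863281), 23.779348373413086) [[480.3999938964844, 136.89999389648438], [595.7000122070312, -124.5999984741211], [621.2999877929688, -113.30000305175781], [506.1000061035156, 148.1999969482422]]
top nut 0.39 [347.4, 216.8, 6.2, 8.9]
top nut 0.22 [419.0, 132.2, 18.3, 16.8]
  ctr [ 0.4525 -0.1051  0.0243] med z 0.0243
top tin 0.76 [282.8, 137.9, 15.9, 22.9]
  ctr [0.6546 0.0561 0.0269] med z 0.0277
scene jig 0.75 [252.5, 189.9, 145.5, 87.7]
  ctr [0.5729 0.0279 0.0165] med z 0.0117
  rect ((553.8735961914062, 22.371917724609375), (284.2103576660156, 331.6819152832031), 1.6132780313491821) [[407.20001220703125, 184.10000610351562], [416.5, -147.39999389648438], [700.5999755859375, -139.39999389648438], [691.2999877929688, 192.10000610351562]]
scene bar 0.58 [270.7, 212.6, 114.8, 26.9]
  ctr [0.5552 0.0163 0.021 ] med z 0.0225
  rect ((536.3934326171875, 62.42470932006836), (41.463462829589844, 184.64547729492188), 24.66586685180664) [[479.0, 137.6999969482422], [556.0999755859375, -30.100000381469727], [593.7999877929688, -12.800000190734863], [516.7000122070312, 155.0]]
scene nut 0.63 [287.9, 193.4, 7.1, 5.4]
  ctr [ 0.4593 -0.1028  0.0219] med z 0.0226
scene tin 0.79 [329.0, 249.7, 19.3, 16.8]
scene tin 0.5 [254.4, 190.2, 143.1, 86.5]
  ctr [0.6632 0.0571 0.0247] med z 0.0265
```

View pics/t0c.png

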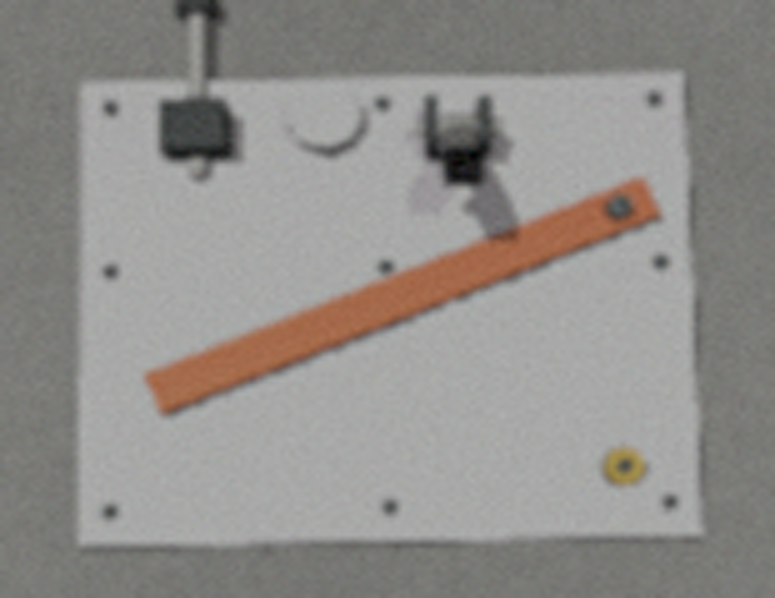

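View pics/s0c.png

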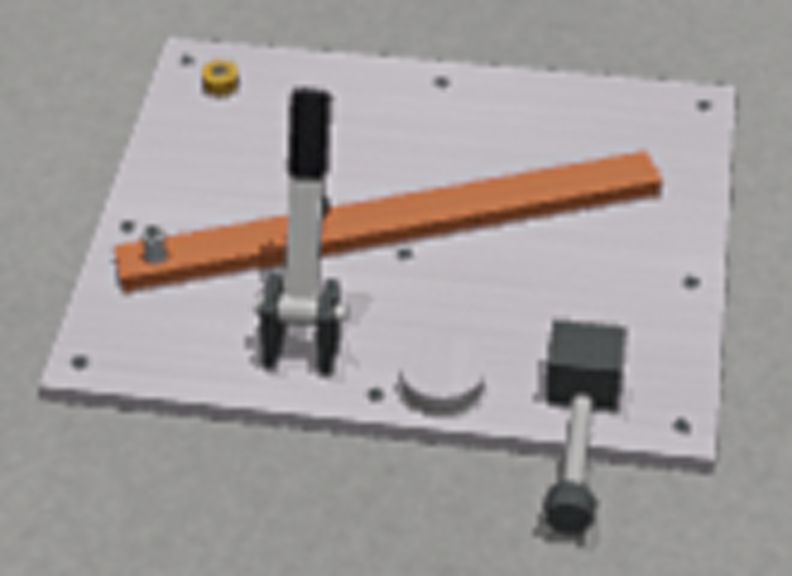

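```bash
cat >> h.py <<'E'
yaw=np.radians(1.84); O=np.array([.5972,.0226,0.])
RJ=R.from_euler('z',yaw).as_matrix()
def j2w(p): return RJ@np.array(p,float)/1000+O
def w2j(p): return (np.atleast_2d(p)-O)@RJ*1000
RT=RJ@np.array([[0,1,0],[1,0,0],[0,0,-1.]])  # tool x=jig y, tool y=jig x
def plan(pj,Rt=RT):
    s=bot.sense(); R0=R.from_rotvec(s['ee_rot']).as_matrix()
    d=j2w(pj)-s['tcp_pos']
    print('tool now: shift in tool axes cm',(R0.T@d*100).round(2),'turn',R.from_matrix(R0.T@Rt).as_rotvec().round(4),'shift in target axes cm',(Rt.T@d*100).round(2))
def st():
    s=bot.sense(); print('t',round(s['time'],2),'jig',w2j(s['tcp_pos']).round(1),'F jig',(RJ.T@s['contact_force']).round(2),'w',round(s['width'],3)); return s
E
python3 - <<'E'
from h import *
c=cam('top');T=np.linalg.inv(np.array(c['camera_from_world']))
def at(u,v,z,n='top'):
    c=cam(n);T=np.linalg.inv(np.array(c['camera_from_world']))
    A=world(n,np.array(u*1.),np.array(v*1.),1.,c); o=T[:3,3]; dr=A-o; return w2j(o+dr*((z-o[2])/dr[2])).round(1)
print('pin top',at(225+618/5,120+205/4.6,.040))
print('tip',at(225+200/5,120+178/4.6,.018), 'blk front top',at(225+195/5,120+158/4.6,.044))
print('pin scene top',at(245+153/4.8,180+228/4.8,.040,'scene'))
# corners of block in scene
print('blk top corners',[at(245+a/4.8,180+b/4.8,.044,'scene').tolist() for a,b in((553,320),(627,327),(621,368),(549,361))])
print('plate corners scene',[at(245+a/4.8,180+b/4.8,.012,'scene').tolist() for a,b in((170,40),(735,87),(712,462),(42,390))])
print('plate corners top',[at(225+a/5,120+b/4.6,.012).tolist() for a,b in((80,82),(683,73),(702,535),(80,545))])
# clamp: depth points near handle
for n in('scene',):
    d=np.load(f'pics/{n}0_d.npy')
    v,u=np.mgrid[195:250,300:318]; P=w2j(world(n,u.ravel(),v.ravel(),d[v,u].ravel()))
    k=P[:,2]>60; P=P[k]; print(P[::12].round(0).tolist())
for q in('clamp','clamp_handle'):
    for n in('top','scene'):
        print(q,n,[(round(k['confidence'],2),k['bbox']) for k in bot.silhouettes(q,n)[:2]])
s=bot.sense(); print(s['tcp_pos'],w2j(s['tcp_pos'])); plan((-140,95,120))
E
```

```text
pin top [[  -0.2 -124.    40. ]]
tip [[25.6 98.2 18. ]] blk front top [[31.3 97.9 44. ]]
pin scene top [[   1.7 -123.1   40. ]]
blk top corners [[[41.9, 84.3, 44.0]], [[41.7, 119.8, 44.0]], [[68.5, 118.8, 44.0]], [[68.7, 84.9, 44.0]]]
plate corners scene [[[-182.1, -158.9, 12.0]], [[-182.8, 167.2, 12.0]], [[92.4, 164.7, 12.0]], [[92.2, -159.6, 12.0]]]
plate corners top [[[86.6, 163.7, 12.0]], [[84.9, -165.1, 12.0]], [[-188.2, -164.5, 12.0]], [[-186.5, 163.7, 12.0]]]
[[-3.0, -45.0, 139.0], [2.0, -46.0, 137.0], [2.0, -39.0, 135.0], [4.0, -32.0, 134.0], [8.0, -46.0, 130.0], [9.0, -38.0, 129.0], [9.0, -32.0, 126.0], [13.0, -45.0, 122.0], [14.0, -38.0, 121.0], [12.0, -31.0, 117.0], [17.0, -45.0, 114.0], [18.0, -37.0, 113.0], [20.0, -30.0, 112.0], [22.0, -44.0, 106.0], [19.0, -35.0, 102.0], [21.0, -45.0, 96.0], [24.0, -35.0, 96.0], [26.0, -46.0, 91.0], [30.0, -39.0, 92.0], [29.0, -32.0, 89.0], [30.0, -41.0, 82.0], [32.0, -46.0, 78.0], [32.0, -34.0, 76.0], [40.0, -40.0, 76.0], [39.0, -45.0, 68.0], [38.0, -33.0, 65.0], [43.0, -37.0, 63.0]]
clamp top [(0.49, [238.4, 135.8, 126.3, 104.1])]
clamp scene []
clamp_handle top [(0.66, [313.1, 143.2, 6.8, 20.5])]
clamp_handle scene [(0.75, [302.0, 200.1, 11.4, 47.5])]
[0.19107773 0.59505349 0.22258678] [[-387.53222754  585.19831896  222.58678289]]
tool now: shift in tool axes cm [-39.79 -37.85  10.26] turn [ 1.0000e-04 -1.0000e-04  1.2279e+00] shift in target axes cm [-49.02  24.75  10.26]
```

servo_tool(steps=[{"wz":0.1535,"jaw":0},{"wz":0.1535,"jaw":0},{"wz":0.1535,"jaw":0},{"wz":0.1535,"jaw":0},{"wz":0.1535,"jaw":0},{"wz":0.1535,"jaw":0},{"wz":0.1535,"jaw":0},{"wz":0.1535,"jaw":0},{"tx":-4.9,"ty":2.475,"jaw":0},{"tx":-4.9,"ty":2.475,"jaw":0},{"tx":-4.9,"ty":2.475,"jaw":0},{"tx":-4.9,"ty":2.475,"jaw":0},{"tx":-4.9,"ty":2.475,"jaw":0},{"tx":-4.9,"ty":2.475,"jaw":0},{"tx":-4.9,"ty":2.475,"jaw":0},{"tx":-4.9,"ty":2.475,"jaw":0},{"tx":-4.9,"ty":2.475,"jaw":0},{"tx":-4.9,"ty":2.475,"jaw":0}], newtons=40)

```text
invalid input at $.steps[0]: expected keys wx, wy, wz, tx, ty, tz, jaw
```

```bash
python3 - <<'E'
from h import *
st(); plan((-142,95,60)); save('wrist','w1'); save('top','top1'); st()
E
```

```text
t 0.7 jig [[-387.5  585.2  222.6]] F jig [ 1.    0.06 -0.21] w 1.0
tool now: shift in tool axes cm [-39.6  -37.91  16.26] turn [ 1.0000e-04 -1.0000e-04  1.2279e+00] shift in target axes cm [-49.02  24.55  16.26]
t 0.8 jig [[-387.5  585.2  222.6]] F jig [0.41 0.83 0.09] w 1.001
```

View pics/w1.png

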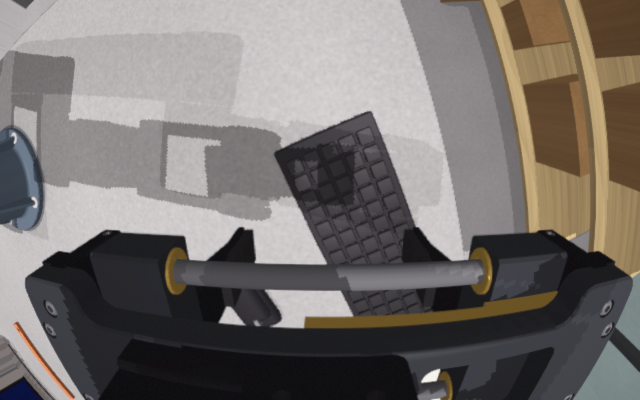

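View pics/top1.png

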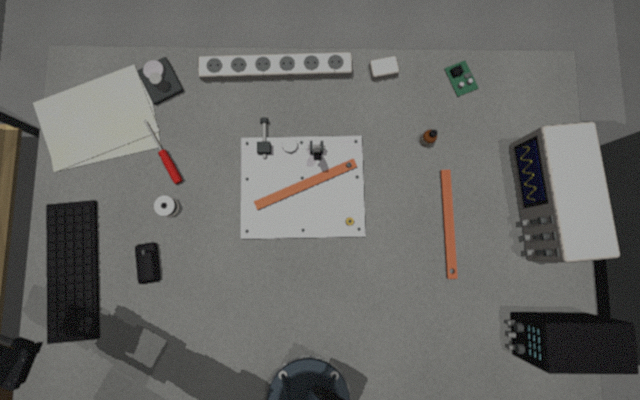

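The call was refused because every row needs all the keys. The pictures show the arm has not moved and the scene is unchanged. I'm resending it in full.

servo_tool(steps=[{"wx":0,"wy":0,"wz":0.1535,"tx":0,"ty":0,"tz":0,"jaw":0},{"wx":0,"wy":0,"wz":0.1535,"tx":0,"ty":0,"tz":0,"jaw":0},{"wx":0,"wy":0,"wz":0.1535,"tx":0,"ty":0,"tz":0,"jaw":0},{"wx":0,"wy":0,"wz":0.1535,"tx":0,"ty":0,"tz":0,"jaw":0},{"wx":0,"wy":0,"wz":0.1535,"tx":0,"ty":0,"tz":0,"jaw":0},{"wx":0,"wy":0,"wz":0.1535,"tx":0,"ty":0,"tz":0,"jaw":0},{"wx":0,"wy":0,"wz":0.1535,"tx":0,"ty":0,"tz":0,"jaw":0},{"wx":0,"wy":0,"wz":0.1535,"tx":0,"ty":0,"tz":0,"jaw":0},{"wx":0,"wy":0,"wz":0,"tx":-4.9,"ty":2.46,"tz":0,"jaw":0},{"wx":0,"wy":0,"wz":0,"tx":-4.9,"ty":2.46,"tz":0,"jaw":0},{"wx":0,"wy":0,"wz":0,"tx":-4.9,"ty":2.46,"tz":0,"jaw":0},{"wx":0,"wy":0,"wz":0,"tx":-4.9,"ty":2.46,"tz":0,"jaw":0},{"wx":0,"wy":0,"wz":0,"tx":-4.9,"ty":2.46,"tz":0,"jaw":0},{"wx":0,"wy":0,"wz":0,"tx":-4.9,"ty":2.46,"tz":0,"jaw":0},{"wx":0,"wy":0,"wz":0,"tx":-4.9,"ty":2.46,"tz":0,"jaw":0},{"wx":0,"wy":0,"wz":0,"tx":-4.9,"ty":2.46,"tz":0,"jaw":0},{"wx":0,"wy":0,"wz":0,"tx":-4.9,"ty":2.46,"tz":0,"jaw":0},{"wx":0,"wy":0,"wz":0,"tx":-4.9,"ty":2.46,"tz":0,"jaw":0}], newtons=40)

```text
time: 3.05
tcp_pos: [0.4536, 0.1115, 0.2229]
ee_rot: [2.185, 2.256, 0.001]
contact_force: [0.4, 0.6, -0.3]
width: 0.005
```

```bash
python3 - <<'E'
from h import *
st(); plan((-142,95,60)); save('wrist','w2'); st()
E
```

```text
t 3.05 jig [[-140.7   93.4  222.9]] F jig [ 0.39  0.57 -0.26] w 0.005
tool now: shift in tool axes cm [ 0.15 -0.15 16.29] turn [ 0.0011 -0.0001 -0.0004] shift in target axes cm [ 0.16 -0.13 16.29]
t 3.1 jig [[-136.    87.9  223.2]] F jig [ 1.96 -3.24  0.45] w 0.005
```

View pics/w2.png

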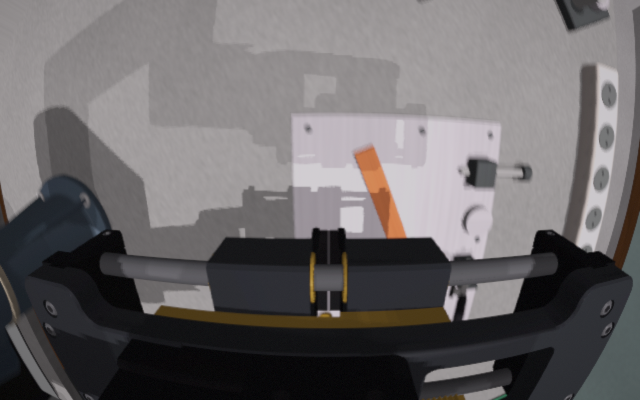

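servo_tool(steps=[{"wx":0,"wy":0,"wz":0,"tx":0,"ty":0,"tz":5,"jaw":0},{"wx":0,"wy":0,"wz":0,"tx":0,"ty":0,"tz":5,"jaw":0},{"wx":0,"wy":0,"wz":0,"tx":0,"ty":0,"tz":5,"jaw":0},{"wx":0,"wy":0,"wz":0,"tx":0,"ty":0,"tz":0,"jaw":0},{"wx":0,"wy":0,"wz":0,"tx":0,"ty":0,"tz":0,"jaw":0}])

```text
time: 3.72
tcp_pos: [0.4536, 0.1134, 0.0737]
ee_rot: [2.184, 2.256, 0.002]
contact_force: [-0.0, -0.1, 1.3]
width: 0.003
```

```bash
python3 - <<'E'
from h import *
st(); plan((-142,95,17))
E
```

```text
t 3.73 jig [[-140.6   95.3   73.7]] F jig [-0.02 -0.14  1.31] w 0.003
tool now: shift in tool axes cm [-0.03 -0.15  5.67] turn [0.002  0.     0.0001] shift in target axes cm [-0.03 -0.14  5.67]
```

servo_tool(steps=[{"wx":0,"wy":0,"wz":0,"tx":0,"ty":0,"tz":3,"jaw":0},{"wx":0,"wy":0,"wz":0,"tx":0,"ty":0,"tz":1.5,"jaw":0},{"wx":0,"wy":0,"wz":0,"tx":0,"ty":0,"tz":0.6,"jaw":0},{"wx":0,"wy":0,"wz":0,"tx":0,"ty":0,"tz":0.4,"jaw":0},{"wx":0,"wy":0,"wz":0,"tx":0,"ty":0,"tz":0,"jaw":0},{"wx":0,"wy":0,"wz":0,"tx":0,"ty":0,"tz":0,"jaw":0}])

```text
time: 4.47
tcp_pos: [0.4529, 0.1132, 0.0179]
ee_rot: [2.185, 2.256, 0.001]
contact_force: [0.0, -0.3, -0.4]
width: 0.005
```

```bash
python3 - <<'E'
from h import *
st(); plan((-115,95,17)); save('scene','s3'); st()
a=cv2.imread('pics/s3.png')[150:300,245:410]; cv2.imwrite('pics/s3c.png',cv2.resize(a,None,fx=4,fy=4))
E
```

```text
t 4.47 jig [[-141.3   95.1   17.9]] F jig [ 0.02 -0.35 -0.45] w 0.005
tool now: shift in tool axes cm [-0.01  2.63  0.1 ] turn [ 0.0008  0.     -0.0002] shift in target axes cm [-0.01  2.63  0.09]
t 4.53 jig [[-141.3   95.2   17.9]] F jig [0.35 0.63 0.24] w 0.002
```

View pics/s3c.png

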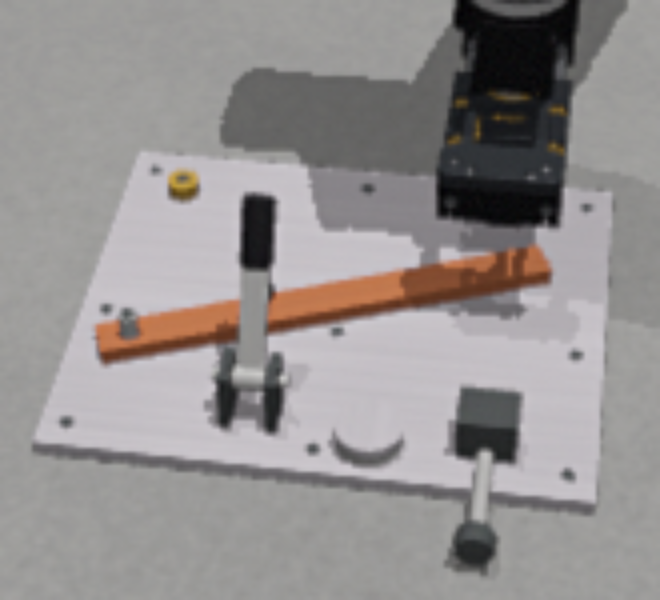

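servo_tool(steps=[{"wx":0,"wy":0,"wz":0,"tx":0,"ty":0.4,"tz":0.1,"jaw":0},{"wx":0,"wy":0,"wz":0,"tx":0,"ty":0.5,"tz":0,"jaw":0},{"wx":0,"wy":0,"wz":0,"tx":0,"ty":0.5,"tz":0,"jaw":0},{"wx":0,"wy":0,"wz":0,"tx":0,"ty":0.4,"tz":0,"jaw":0},{"wx":0,"wy":0,"wz":0,"tx":0,"ty":0.4,"tz":0,"jaw":0},{"wx":0,"wy":0,"wz":0,"tx":0,"ty":0.4,"tz":0,"jaw":0},{"wx":0,"wy":0,"wz":0,"tx":0,"ty":0.4,"tz":0,"jaw":0},{"wx":0,"wy":0,"wz":0,"tx":0,"ty":0.4,"tz":0,"jaw":0},{"wx":0,"wy":0,"wz":0,"tx":0,"ty":0.4,"tz":0,"jaw":0},{"wx":0,"wy":0,"wz":0,"tx":0,"ty":0.4,"tz":0,"jaw":0},{"wx":0,"wy":0,"wz":0,"tx":0,"ty":0.4,"tz":0,"jaw":0},{"wx":0,"wy":0,"wz":0,"tx":0,"ty":0.4,"tz":0,"jaw":0}])

```text
time: 6.02
tcp_pos: [0.5028, 0.1148, 0.0165]
ee_rot: [-2.186, -2.257, 0.0]
contact_force: [-2.1, 0.5, 0.2]
width: 0.007
```

```bash
python3 - <<'E'
from h import *
st(); save('scene','s4'); save('top','t4');st()
a=cv2.imread('pics/s4.png')[150:300,245:410]; b=cv2.imread('pics/t4.png')[120:250,225:380]
cv2.imwrite('pics/s4c.png',np.hstack([cv2.resize(a,(400,364)),cv2.resize(b,(400,364))]))
E
```

```text
t 6.03 jig [[-91.4  95.2  16.5]] F jig [-2.12  0.61  0.17] w 0.007
t 6.12 jig [[-90.5  95.1  16.6]] F jig [-0.17 -0.24 -1.23] w 0.003
```

View pics/s4c.png

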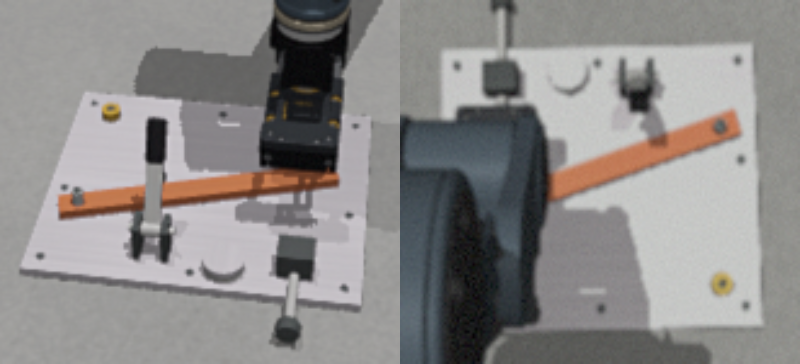

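servo_tool(steps=[{"wx":0,"wy":0,"wz":0,"tx":0,"ty":0.4,"tz":0,"jaw":0},{"wx":0,"wy":0,"wz":0,"tx":0,"ty":0.4,"tz":0,"jaw":0},{"wx":0,"wy":0,"wz":0,"tx":0,"ty":0.4,"tz":0,"jaw":0},{"wx":0,"wy":0,"wz":0,"tx":0,"ty":0.4,"tz":0,"jaw":0},{"wx":0,"wy":0,"wz":0,"tx":0,"ty":0.4,"tz":0,"jaw":0},{"wx":0,"wy":0,"wz":0,"tx":0,"ty":0.4,"tz":0,"jaw":0},{"wx":0,"wy":0,"wz":0,"tx":0,"ty":0.3,"tz":0,"jaw":0},{"wx":0,"wy":0,"wz":0,"tx":0,"ty":0.2,"tz":0,"jaw":0},{"wx":0,"wy":0,"wz":0,"tx":0,"ty":0.2,"tz":0,"jaw":0}])

```text
time: 7.25
tcp_pos: [0.5336, 0.1158, 0.0165]
ee_rot: [-2.185, -2.257, 0.0]
contact_force: [-1.5, 0.9, -0.0]
width: 0.008
```

```bash
python3 - <<'E'
from h import *
st(); save('scene','s5');save('top','t5'); st()
c=cam('top')
for n in('top','scene'):
  k=bot.silhouettes('bar',n)[0]; m=k['region']; v,u=np.nonzero(m); dd=np.load('pics/%s5_d.npy'%n[0]); k=dd[v,u]>0; P=w2j(world(n,u[k],v[k],dd[v,u][k])); P=P[abs(P[:,2]-24)<5]
  vx,vy,x0,y0=cv2.fitLine(P[:,:2].astype(np.float32),2,0,.01,.01).ravel(); s=np.sign(vy); print(n,'swing rad',np.arctan2(-vx*s,vy*s),'x at y=100',x0+vx/vy*(100-y0),'x at -40',x0+vx/vy*(-40-y0))
a=cv2.imread('pics/s5.png')[150:300,245:410]
cv2.imwrite('pics/s5c.png',cv2.resize(a,None,fx=4,fy=4))
E
```

```text
t 7.25 jig [[-60.6  95.2  16.5]] F jig [-1.43  0.93 -0.02] w 0.008
t 7.35 jig [[-60.1  95.1  16.6]] F jig [-1.56 -0.29 -0.13] w 0.008
top swing rad 0.18382283 x at y=100 -41.71417 x at -40 -15.68513Traceback (most recent call last):
  File "<stdin>", line 5, in <module>
IndexError: list index out of range
```

servo_tool(steps=[{"wx":0,"wy":0,"wz":0,"tx":0,"ty":0.3,"tz":0,"jaw":0},{"wx":0,"wy":0,"wz":0,"tx":0,"ty":0.3,"tz":0,"jaw":0},{"wx":0,"wy":0,"wz":0,"tx":0,"ty":0.3,"tz":0,"jaw":0},{"wx":0,"wy":0,"wz":0,"tx":0,"ty":0.3,"tz":0,"jaw":0},{"wx":0,"wy":0,"wz":0,"tx":0,"ty":0.3,"tz":0,"jaw":0},{"wx":0,"wy":0,"wz":0,"tx":0,"ty":0.3,"tz":0,"jaw":0},{"wx":0,"wy":0,"wz":0,"tx":0,"ty":0.3,"tz":0,"jaw":0},{"wx":0,"wy":0,"wz":0,"tx":0,"ty":0.2,"tz":0,"jaw":0},{"wx":0,"wy":0,"wz":0,"tx":0,"ty":0.1,"tz":0,"jaw":0}])

```text
time: 8.57
tcp_pos: [0.5577, 0.1166, 0.0165]
ee_rot: [-2.186, -2.257, -0.0]
contact_force: [-1.9, 0.3, 0.5]
width: 0.004
```

```bash
python3 - <<'E'
from h import *
st(); save('scene','s6');save('top','t6');save('wrist','w6'); st()
for n in('top','scene'):
  q=bot.silhouettes('bar',n)
  if not q: print('none',n); continue
  m=q[0]['region']; v,u=np.nonzero(m); dd=np.load('pics/%s6_d.npy'%n[0]); k=dd[v,u]>0; P=w2j(world(n,u[k],v[k],dd[v,u][k])); P=P[abs(P[:,2]-24)<5]
  vx,vy,x0,y0=cv2.fitLine(P[:,:2].astype(np.float32),2,0,.01,.01).ravel(); s=np.sign(vy); print(n,'swing rad',np.arctan2(-vx*s,vy*s),'x at y=100',x0+vx/vy*(100-y0),'x at -40',x0+vx/vy*(-40-y0))
a=cv2.imread('pics/s6.png')[150:300,245:410]
cv2.imwrite('pics/s6c.png',cv2.resize(a,None,fx=4,fy=4))
E
```

```text
t 8.57 jig [[-36.4  95.2  16.5]] F jig [-1.91  0.36  0.51] w 0.004
t 8.72 jig [[-36.4  95.1  16.6]] F jig [-1.48  0.02 -0.11] w 0.007
top swing rad 0.07389243 x at y=100 -16.714306 x at -40 -6.3504977
none scene
```

View pics/s6c.png

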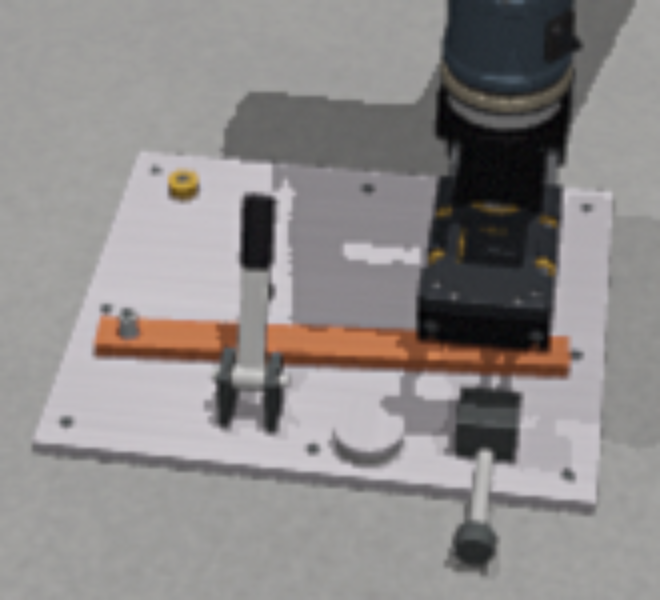

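View pics/w6.png

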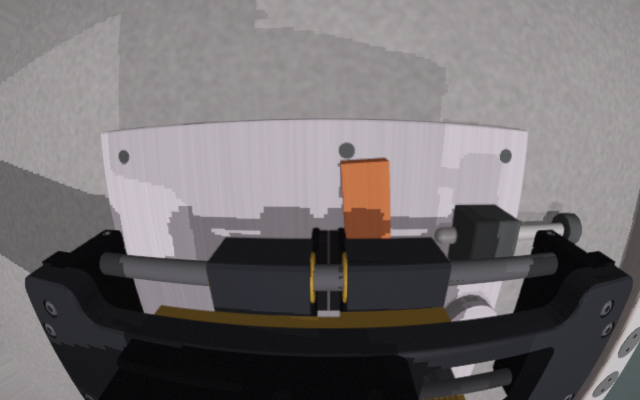

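servo_tool(steps=[{"wx":0,"wy":0,"wz":0,"tx":0,"ty":0.25,"tz":0,"jaw":0},{"wx":0,"wy":0,"wz":0,"tx":0,"ty":0.25,"tz":0,"jaw":0},{"wx":0,"wy":0,"wz":0,"tx":0,"ty":0.25,"tz":0,"jaw":0},{"wx":0,"wy":0,"wz":0,"tx":0,"ty":0.25,"tz":0,"jaw":0},{"wx":0,"wy":0,"wz":0,"tx":0,"ty":0.25,"tz":0,"jaw":0},{"wx":0,"wy":0,"wz":0,"tx":0,"ty":0.25,"tz":0,"jaw":0},{"wx":0,"wy":0,"wz":0,"tx":0,"ty":0.15,"tz":0,"jaw":0},{"wx":0,"wy":0,"wz":0,"tx":0,"ty":0.1,"tz":0,"jaw":0}])

```text
time: 9.82
tcp_pos: [0.575, 0.1171, 0.0166]
ee_rot: [-2.185, -2.256, 0.0]
contact_force: [-2.8, 1.2, 1.4]
width: 0.003
```

```bash
python3 - <<'E'
from h import *
st(); save('top','t7');p,d=save('wrist','w7'); st()
cv2.imwrite('pics/w7c.png',cv2.resize(p[100:300,280:560,::-1],None,fx=2.8,fy=2.8))
for n in('top',):
  q=bot.silhouettes('bar',n)
  if not q: print('none',n); continue
  m=q[0]['region']; v,u=np.nonzero(m); dd=np.load('pics/%s7_d.npy'%n[0]); k=dd[v,u]>0; P=w2j(world(n,u[k],v[k],dd[v,u][k])); P=P[abs(P[:,2]-24)<5]
  vx,vy,x0,y0=cv2.fitLine(P[:,:2].astype(np.float32),2,0,.01,.01).ravel(); s=np.sign(vy); print(n,'swing rad',np.arctan2(-vx*s,vy*s),'x at y=100',x0+vx/vy*(100-y0),'x at -40',x0+vx/vy*(-40-y0))
E
```

```text
t 9.82 jig [[-19.1  95.2  16.6]] F jig [-2.72  1.28  1.38] w 0.003
t 9.93 jig [[-19.   95.1  16.6]] F jig [-0.45  0.93  0.31] w 0.007
top swing rad -0.009500341 x at y=100 0.8078137 x at -40 -0.5222739
```

View pics/w7c.png

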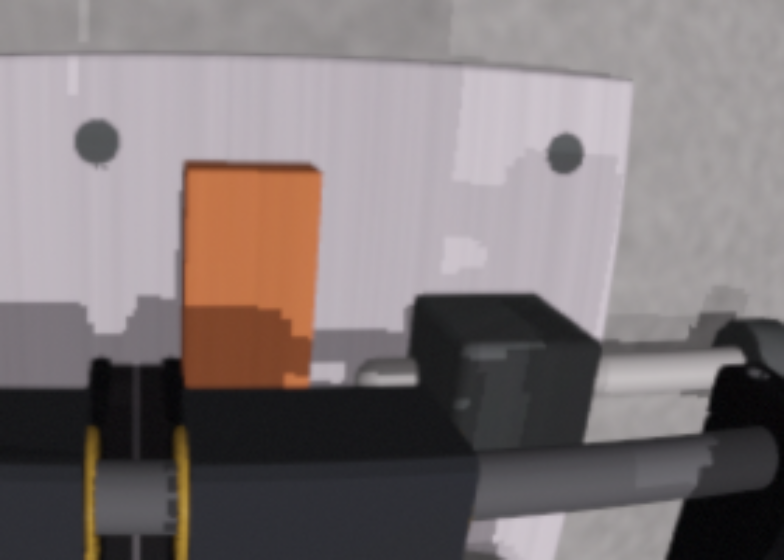

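servo_tool(steps=[{"wx":0,"wy":0,"wz":0,"tx":0,"ty":0.12,"tz":0,"jaw":0},{"wx":0,"wy":0,"wz":0,"tx":0,"ty":0.12,"tz":0,"jaw":0},{"wx":0,"wy":0,"wz":0,"tx":0,"ty":0.12,"tz":0,"jaw":0},{"wx":0,"wy":0,"wz":0,"tx":0,"ty":0.1,"tz":0,"jaw":0},{"wx":0,"wy":0,"wz":0,"tx":0,"ty":0.08,"tz":0,"jaw":0}])

```text
time: 10.6
tcp_pos: [0.5806, 0.1173, 0.0165]
ee_rot: [-2.186, -2.257, -0.0]
contact_force: [-2.0, 1.4, -0.5]
width: 0.004
```

```bash
python3 - <<'E'
from h import *
st(); p,d=save('wrist','w8'); st()
cv2.imwrite('pics/w8c.png',cv2.resize(p[100:300,280:560,::-1],None,fx=2.8,fy=2.8))
E
```

```text
t 10.6 jig [[-13.6  95.2  16.5]] F jig [-1.92  1.49 -0.49] w 0.004
t 10.65 jig [[-13.5  95.2  16.5]] F jig [-1.74  0.9   0.29] w 0.002
```

View pics/w8c.png

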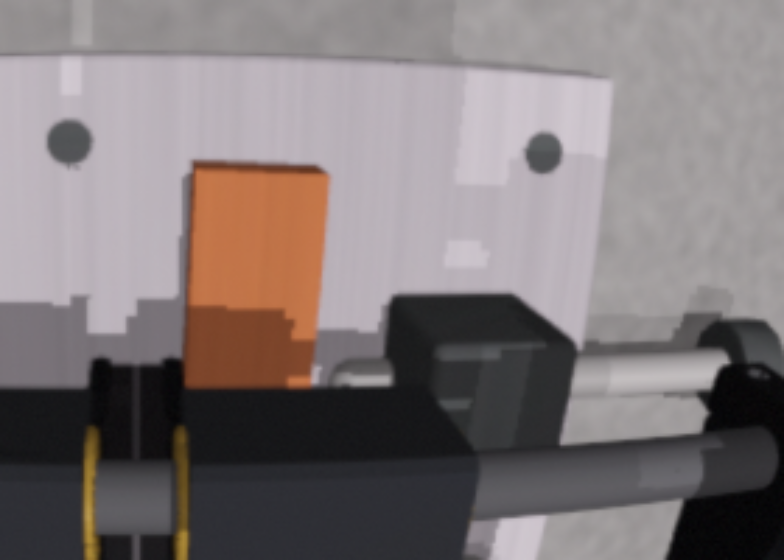

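servo_tool(steps=[{"wx":0,"wy":0,"wz":0,"tx":0,"ty":0.08,"tz":0,"jaw":0},{"wx":0,"wy":0,"wz":0,"tx":0,"ty":0.08,"tz":0,"jaw":0},{"wx":0,"wy":0,"wz":0,"tx":0,"ty":0.06,"tz":0,"jaw":0}])

```text
time: 11.02
tcp_pos: [0.5828, 0.1173, 0.0165]
ee_rot: [2.186, 2.257, 0.0]
contact_force: [-1.3, 1.9, -0.5]
width: 0.002
```

```bash
python3 - <<'E'
from h import *
st(); p,d=save('wrist','w9'); st()
cv2.imwrite('pics/w9c.png',cv2.resize(p[180:260,330:460,::-1],None,fx=5,fy=5))
E
```

```text
t 11.03 jig [[-11.4  95.2  16.5]] F jig [-1.25  1.92 -0.48] w 0.002
t 11.07 jig [[-11.3  95.1  16.5]] F jig [-1.88  0.88  0.1 ] w 0.008
```

View pics/w9c.png

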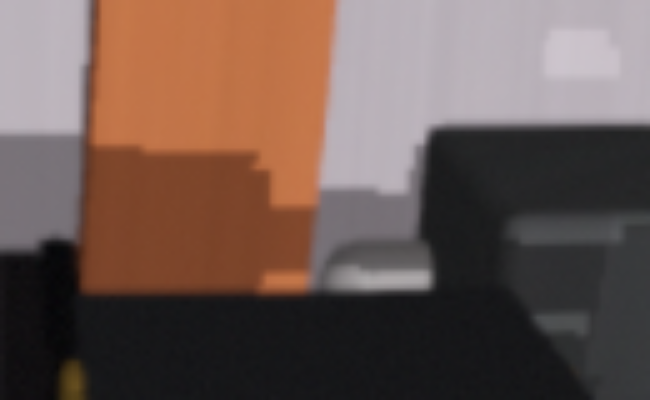

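servo_tool(steps=[{"wx":0,"wy":0,"wz":0,"tx":0,"ty":0.05,"tz":0,"jaw":0},{"wx":0,"wy":0,"wz":0,"tx":0,"ty":0.05,"tz":0,"jaw":0}])

```text
time: 11.32
tcp_pos: [0.5837, 0.1174, 0.0166]
ee_rot: [-2.186, -2.257, 0.0]
contact_force: [-2.3, 0.9, -0.2]
width: 0.009
```

servo_tool(steps=[{"wx":0,"wy":0,"wz":0,"tx":0,"ty":0.05,"tz":0,"jaw":0}])

```text
time: 11.45
tcp_pos: [0.5842, 0.1174, 0.0165]
ee_rot: [2.186, 2.257, 0.0]
contact_force: [-1.8, 0.9, -0.5]
width: 0.005
```

servo_tool(steps=[{"wx":0,"wy":0,"wz":0,"tx":0,"ty":0.05,"tz":0,"jaw":0}])

```text
time: 11.58
tcp_pos: [0.5847, 0.1174, 0.0165]
ee_rot: [-2.186, -2.257, 0.0]
contact_force: [-2.2, 1.3, 0.4]
width: 0.006
```

servo_tool(steps=[{"wx":0,"wy":0,"wz":0,"tx":0,"ty":0.05,"tz":0,"jaw":0}])

```text
time: 11.7
tcp_pos: [0.5852, 0.1174, 0.0165]
ee_rot: [2.186, 2.257, 0.0]
contact_force: [-1.8, 0.2, -0.3]
width: 0.006
```

```bash
python3 - <<'E'
from h import *
st(); p,d=save('wrist','w10'); st()
cv2.imwrite('pics/w10c.png',cv2.resize(p[180:260,330:460,::-1],None,fx=5,fy=5))
E
```

```text
t 11.7 jig [[-8.9 95.2 16.5]] F jig [-1.76  0.21 -0.27] w 0.006
t 11.75 jig [[-8.8 95.2 16.6]] F jig [-1.75  0.24  0.  ] w 0.007
```

View pics/w10c.png

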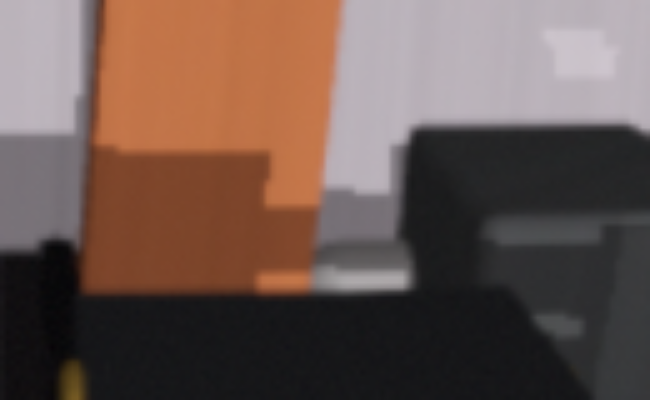

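servo_tool(steps=[{"wx":0,"wy":0,"wz":0,"tx":0,"ty":0.04,"tz":0,"jaw":0}])

```text
time: 11.88
tcp_pos: [0.5855, 0.1174, 0.0165]
ee_rot: [-2.186, -2.257, 0.0]
contact_force: [-2.1, 0.7, 0.1]
width: 0.003
```

servo_tool(steps=[{"wx":0,"wy":0,"wz":0,"tx":0,"ty":0.04,"tz":0,"jaw":0}])

```text
time: 12.0
tcp_pos: [0.5856, 0.1174, 0.0165]
ee_rot: [-2.185, -2.256, 0.001]
contact_force: [-2.5, 1.0, 0.9]
width: 0.001
```

servo_tool(steps=[{"wx":0,"wy":0,"wz":0,"tx":0,"ty":0.03,"tz":0,"jaw":0}])

```text
time: 12.12
tcp_pos: [0.5856, 0.1174, 0.0165]
ee_rot: [-2.185, -2.256, 0.002]
contact_force: [-3.7, 1.0, 0.5]
width: 0.006
```

servo_tool(steps=[{"wx":0,"wy":0,"wz":0,"tx":0,"ty":0.03,"tz":0,"jaw":0}])

```text
time: 12.25
tcp_pos: [0.5857, 0.1174, 0.0165]
ee_rot: [-2.185, -2.256, 0.002]
contact_force: [-4.8, 0.5, 2.2]
width: 0.007
```

servo_tool(steps=[{"wx":0,"wy":0,"wz":0,"tx":0,"ty":0.03,"tz":0,"jaw":0}])

```text
time: 12.38
tcp_pos: [0.5858, 0.1174, 0.0165]
ee_rot: [-2.184, -2.256, 0.003]
contact_force: [-4.6, 1.5, 1.3]
width: 0.004
```

servo_tool(steps=[{"wx":0,"wy":0,"wz":0,"tx":0,"ty":0.02,"tz":0,"jaw":0}])

```text
time: 12.5
tcp_pos: [0.5858, 0.1175, 0.0164]
ee_rot: [-2.184, -2.255, 0.003]
contact_force: [-4.3, -0.1, 2.4]
width: 0.005
```

servo_tool(steps=[{"wx":0,"wy":0,"wz":0,"tx":0,"ty":0.03,"tz":0,"jaw":0},{"wx":0,"wy":0,"wz":0,"tx":0,"ty":0.03,"tz":0,"jaw":0}])

```text
time: 12.75
tcp_pos: [0.5858, 0.1174, 0.0163]
ee_rot: [-2.184, -2.255, 0.005]
contact_force: [-5.5, 0.1, 2.9]
width: 0.005
```

servo_tool(steps=[{"wx":0,"wy":0,"wz":0,"tx":0,"ty":0.03,"tz":0,"jaw":0}])

```text
time: 12.88
tcp_pos: [0.5859, 0.1175, 0.0163]
ee_rot: [-2.183, -2.255, 0.005]
contact_force: [-7.0, 0.7, 3.0]
width: 0.002
```

servo_tool(steps=[{"wx":0,"wy":0,"wz":0,"tx":0,"ty":0,"tz":0,"jaw":0}])

```text
time: 13.0
tcp_pos: [0.5858, 0.1175, 0.0163]
ee_rot: [-2.183, -2.255, 0.005]
contact_force: [-6.1, 1.1, 3.0]
width: 0.005
```

servo_tool(steps=[{"wx":0,"wy":0,"wz":0,"tx":0,"ty":0.03,"tz":0,"jaw":0},{"wx":0,"wy":0,"wz":0,"tx":0,"ty":0.02,"tz":0,"jaw":0}])

```text
time: 13.25
tcp_pos: [0.5859, 0.1174, 0.0163]
ee_rot: [-2.183, -2.254, 0.006]
contact_force: [-6.6, 0.3, 3.5]
width: 0.004
```

servo_tool(steps=[{"wx":0,"wy":0,"wz":0,"tx":0,"ty":0.02,"tz":0,"jaw":0},{"wx":0,"wy":0,"wz":0,"tx":0,"ty":0,"tz":0,"jaw":0}])

```text
time: 13.5
tcp_pos: [0.5859, 0.1175, 0.0162]
ee_rot: [-2.183, -2.254, 0.007]
contact_force: [-6.7, 0.8, 3.2]
width: 0.006
```

servo_tool(steps=[{"wx":0,"wy":0,"wz":0,"tx":0,"ty":0,"tz":0,"jaw":0},{"wx":0,"wy":0,"wz":0,"tx":0,"ty":0,"tz":0,"jaw":0}])

```text
time: 13.75
tcp_pos: [0.5859, 0.1175, 0.0162]
ee_rot: [-2.183, -2.254, 0.007]
contact_force: [-6.8, 0.2, 4.3]
width: 0.004
```

servo_tool(steps=[{"wx":0,"wy":0,"wz":0,"tx":0,"ty":0.03,"tz":0,"jaw":0},{"wx":0,"wy":0,"wz":0,"tx":0,"ty":0.03,"tz":0,"jaw":0}])

```text
time: 14.0
tcp_pos: [0.586, 0.1175, 0.0162]
ee_rot: [-2.182, -2.253, 0.008]
contact_force: [-8.3, -0.4, 3.2]
width: 0.007
```

servo_tool(steps=[{"wx":0,"wy":0,"wz":0,"tx":0,"ty":0,"tz":0,"jaw":0},{"wx":0,"wy":0,"wz":0,"tx":0,"ty":0,"tz":0,"jaw":0},{"wx":0,"wy":0,"wz":0,"tx":0,"ty":0,"tz":0,"jaw":0},{"wx":0,"wy":0,"wz":0,"tx":0,"ty":0,"tz":0,"jaw":0}])

```text
time: 14.5
tcp_pos: [0.5859, 0.1175, 0.0161]
ee_rot: [-2.182, -2.253, 0.008]
contact_force: [-7.6, -0.0, 4.1]
width: 0.003
```

servo_tool(steps=[{"wx":0,"wy":0,"wz":0,"tx":0,"ty":0,"tz":0,"jaw":0},{"wx":0,"wy":0,"wz":0,"tx":0,"ty":0,"tz":0,"jaw":0},{"wx":0,"wy":0,"wz":0,"tx":0,"ty":0,"tz":0,"jaw":0},{"wx":0,"wy":0,"wz":0,"tx":0,"ty":0,"tz":0,"jaw":0}])

```text
time: 15.0
tcp_pos: [0.5859, 0.1175, 0.0161]
ee_rot: [-2.182, -2.253, 0.008]
contact_force: [-7.9, 0.8, 3.7]
width: 0.004
```

```bash
python3 - <<'E'
from h import *
st(); p,d=save('wrist','w11'); st(); save('top','t11'); st()
cv2.imwrite('pics/w11c.png',cv2.resize(p[180:260,330:460,::-1],None,fx=5,fy=5))
E
```

```text
t 15.0 jig [[-8.2 95.2 16.1]] F jig [-7.86  1.08  3.74] w 0.004
t 15.05 jig [[-8.2 95.2 16.1]] F jig [-8.05  1.43  3.76] w -0.001
t 15.1 jig [[-8.2 95.2 16.1]] F jig [-8.04  0.83  4.65] w 0.006
```

View pics/w11c.png

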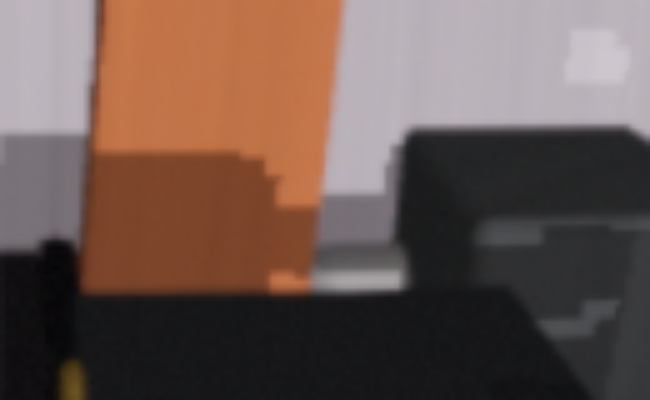

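servo_tool(steps=[{"wx":0,"wy":0,"wz":0,"tx":0,"ty":-0.2,"tz":0,"jaw":0},{"wx":0,"wy":0,"wz":0,"tx":0,"ty":-0.3,"tz":0,"jaw":0},{"wx":0,"wy":0,"wz":0,"tx":0,"ty":-1,"tz":0,"jaw":0},{"wx":0,"wy":0,"wz":0,"tx":0,"ty":-1.5,"tz":0,"jaw":0},{"wx":0,"wy":0,"wz":0,"tx":0,"ty":0,"tz":0,"jaw":0},{"wx":0,"wy":0,"wz":0,"tx":0,"ty":0,"tz":-5,"jaw":0},{"wx":0,"wy":0,"wz":0,"tx":0,"ty":0,"tz":-5,"jaw":0},{"wx":0,"wy":0,"wz":0,"tx":0,"ty":0,"tz":-5,"jaw":0},{"wx":0,"wy":0,"wz":0,"tx":0,"ty":0,"tz":-5,"jaw":0},{"wx":0,"wy":0,"wz":0,"tx":0,"ty":0,"tz":0,"jaw":0},{"wx":0,"wy":0,"wz":0,"tx":0,"ty":0,"tz":0,"jaw":0}])

```text
time: 16.48
tcp_pos: [0.5596, 0.1165, 0.2166]
ee_rot: [2.185, 2.256, 0.001]
contact_force: [0.2, -0.6, -0.8]
width: 0.007
```

```bash
python3 - <<'E'
from h import *
st(); plan((52,-40,200)); p,d=save('wrist','w12'); save('top','t12')
p2,d2=save('scene','s12')
a=cv2.imread('pics/s12.png')[150:300,245:410]
cv2.imwrite('pics/m12.png',np.hstack([cv2.resize(p[100:350,200:600,::-1],None,fx=1.1,fy=1.6),cv2.resize(a,(350,400))]))
d=d2; v,u=np.mgrid[190:262,296:322]; P=w2j(world('scene',u.ravel(),v.ravel(),d[v,u].ravel())); k=(P[:,2]>70)&(abs(P[:,1]+38)<12)&(P[:,0]>-40); P=P[k]
print(len(P)); 
for lo in range(70,160,8):
    q=P[(P[:,2]>=lo)&(P[:,2]<lo+8)]
    if len(q): print(lo,np.median(q,0).round(1))
E
```

```text
t 16.48 jig [[-34.6  95.  216.6]] F jig [ 0.2  -0.58 -0.83] w 0.007
tool now: shift in tool axes cm [-13.5    8.66   1.67] turn [ 0.001   0.0002 -0.0002] shift in target axes cm [-13.5    8.66   1.66]
282
70 [ 35.4 -37.2  74.6]
78 [ 29.5 -37.6  81.1]
86 [ 27.  -36.7  90.3]
94 [ 23.  -39.6  98.4]
102 [ 20.  -37.7 106.7]
110 [ 15.7 -37.9 113.3]
118 [ 11.3 -37.6 122.7]
126 [  7.  -39.1 130.6]
134 [  2.5 -40.1 137.9]
```

View pics/m12.png

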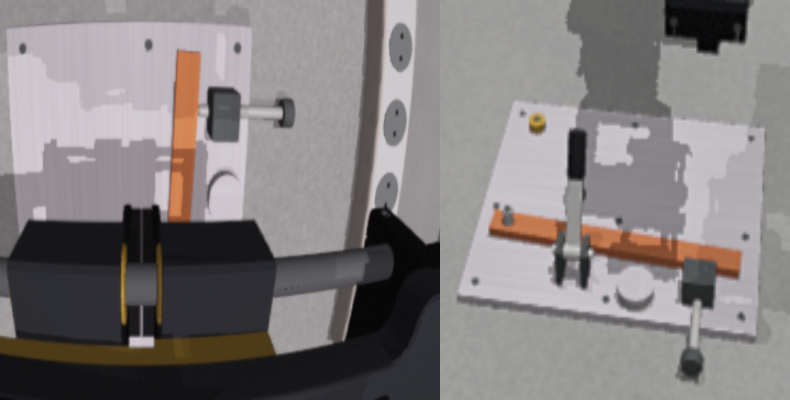

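servo_tool(steps=[{"wx":0,"wy":0,"wz":0,"tx":-4.5,"ty":2.9,"tz":0,"jaw":0},{"wx":0,"wy":0,"wz":0,"tx":-4.5,"ty":2.9,"tz":0,"jaw":0},{"wx":0,"wy":0,"wz":0,"tx":-4.5,"ty":2.9,"tz":0,"jaw":0},{"wx":0,"wy":0,"wz":0,"tx":0,"ty":0,"tz":0,"jaw":0},{"wx":0,"wy":0,"wz":0,"tx":0,"ty":0,"tz":4,"jaw":0},{"wx":0,"wy":0,"wz":0,"tx":0,"ty":0,"tz":4,"jaw":0},{"wx":0,"wy":0,"wz":0,"tx":0,"ty":0,"tz":2,"jaw":0},{"wx":0,"wy":0,"wz":0,"tx":0,"ty":0,"tz":0,"jaw":0},{"wx":0,"wy":0,"wz":0,"tx":0,"ty":0,"tz":0,"jaw":0}])

```text
time: 17.75
tcp_pos: [0.6507, -0.015, 0.1169]
ee_rot: [2.185, 2.257, 0.0]
contact_force: [-0.4, -0.2, -0.7]
width: 0.007
```

```bash
python3 - <<'E'
from h import *
s=st(); p,d=save('wrist','w13');p2,d2=save('scene','s13')
a=cv2.imread('pics/s13.png')[120:270,245:410]
cv2.imwrite('pics/m13.png',np.hstack([cv2.resize(p[100:350,200:600,::-1],None,fx=1.1,fy=1.6),cv2.resize(a,(350,400))]))
cur=w2j(s['tcp_pos'])[0]
H=np.array([45,42.]); A=np.arange(1.12,-.01,-.08)
pts=[H+88*np.array([-np.cos(a),np.sin(a)])+6*np.array([np.sin(a),np.cos(a)])+[6.5,0] for a in A]
prev=cur[[0,2]]
for a,q in zip(A,pts): print(round(a,2),q.round(1),'ty %.2f tz %.2f cm'%((q[0]-prev[0])/10,-(q[1]-prev[1])/10)); prev=q
E
```

```text
t 17.75 jig [[ 52.2 -39.3 116.9]] F jig [-0.45 -0.17 -0.74] w 0.007
1.12 [ 18.6 123.8] ty -3.37 tz -0.70 cm
1.04 [ 12.1 120.9] ty -0.64 tz 0.29 cm
0.96 [  5.9 117.5] ty -0.62 tz 0.34 cm
0.88 [1.000e-01 1.136e+02] ty -0.59 tz 0.39 cm
0.8 [ -5.5 109.3] ty -0.56 tz 0.43 cm
0.72 [-10.7 104.5] ty -0.52 tz 0.48 cm
0.64 [-15.5  99.4] ty -0.48 tz 0.52 cm
0.56 [-19.9  93.8] ty -0.44 tz 0.55 cm
0.48 [-23.8  88. ] ty -0.39 tz 0.59 cm
0.4 [-27.2  81.8] ty -0.34 tz 0.62 cm
0.32 [-30.1  75.4] ty -0.29 tz 0.64 cm
0.24 [-32.6  68.7] ty -0.24 tz 0.66 cm
0.16 [-34.4  61.9] ty -0.19 tz 0.68 cm
0.08 [-35.7  55. ] ty -0.13 tz 0.69 cm
-0.0 [-36.5  48. ] ty -0.08 tz 0.70 cm
```

View pics/m13.png

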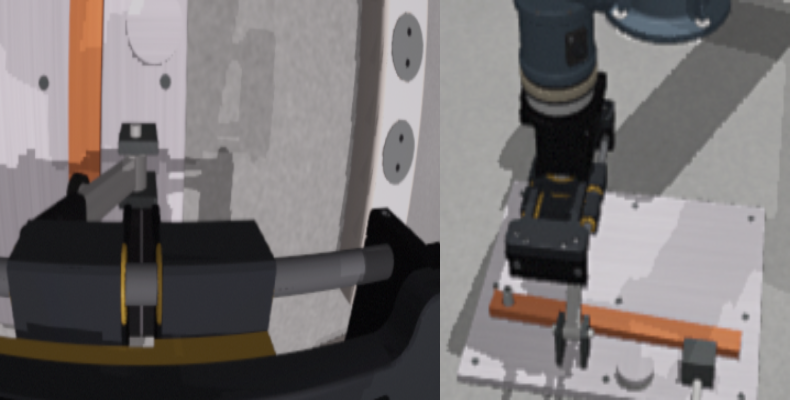

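servo_tool(steps=[{"wx":0,"wy":0,"wz":0,"tx":0,"ty":-1.5,"tz":-0.4,"jaw":0},{"wx":0,"wy":0,"wz":0,"tx":0,"ty":-1.2,"tz":-0.3,"jaw":0},{"wx":0,"wy":0,"wz":0,"tx":0,"ty":-0.7,"tz":0,"jaw":0},{"wx":0,"wy":0,"wz":0,"tx":0,"ty":-0.64,"tz":0.29,"jaw":0},{"wx":0,"wy":0,"wz":0,"tx":0,"ty":-0.62,"tz":0.34,"jaw":0},{"wx":0,"wy":0,"wz":0,"tx":0,"ty":-0.59,"tz":0.39,"jaw":0},{"wx":0,"wy":0,"wz":0,"tx":0,"ty":-0.56,"tz":0.43,"jaw":0},{"wx":0,"wy":0,"wz":0,"tx":0,"ty":-0.52,"tz":0.48,"jaw":0},{"wx":0,"wy":0,"wz":0,"tx":0,"ty":0,"tz":0,"jaw":0}])

```text
time: 18.98
tcp_pos: [0.5859, -0.0175, 0.1034]
ee_rot: [-2.184, -2.255, 0.003]
contact_force: [-0.3, -0.8, 0.0]
width: 0.009
```

```bash
python3 - <<'E'
from h import *
s=st(); p,d=save('wrist','w14');p2,d2=save('scene','s14')
a=cv2.imread('pics/s14.png')[120:270,245:410]
cv2.imwrite('pics/m14.png',np.hstack([cv2.resize(p[100:350,200:600,::-1],None,fx=1.1,fy=1.6),cv2.resize(a,(350,400))]))
E
```

```text
t 18.98 jig [[-12.6 -39.7 103.4]] F jig [-0.28 -0.81  0.03] w 0.009
```

View pics/m14.png

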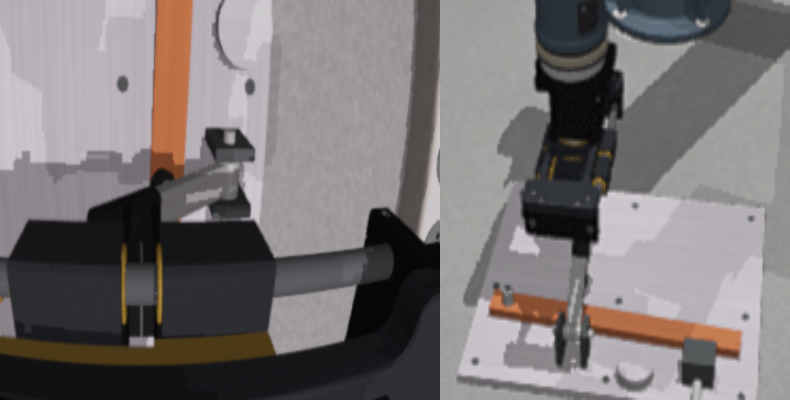

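servo_tool(steps=[{"wx":0,"wy":0,"wz":0,"tx":0,"ty":-0.46,"tz":0.5,"jaw":0},{"wx":0,"wy":0,"wz":0,"tx":0,"ty":-0.42,"tz":0.55,"jaw":0},{"wx":0,"wy":0,"wz":0,"tx":0,"ty":-0.37,"tz":0.59,"jaw":0},{"wx":0,"wy":0,"wz":0,"tx":0,"ty":-0.32,"tz":0.62,"jaw":0},{"wx":0,"wy":0,"wz":0,"tx":0,"ty":-0.27,"tz":0.64,"jaw":0},{"wx":0,"wy":0,"wz":0,"tx":0,"ty":-0.22,"tz":0.66,"jaw":0},{"wx":0,"wy":0,"wz":0,"tx":0,"ty":-0.17,"tz":0.65,"jaw":0},{"wx":0,"wy":0,"wz":0,"tx":0,"ty":0,"tz":0,"jaw":0}])

```text
time: 20.08
tcp_pos: [0.564, -0.0181, 0.0613]
ee_rot: [-2.184, -2.255, 0.002]
contact_force: [-1.0, 0.1, 0.1]
width: 0.007
```

```bash
python3 - <<'E'
from h import *
s=st(); p,d=save('wrist','w15');p2,d2=save('scene','s15')
a=cv2.imread('pics/s15.png')[120:270,245:410]
cv2.imwrite('pics/m15.png',np.hstack([cv2.resize(p[100:350,200:600,::-1],None,fx=1.1,fy=1.6),cv2.resize(a,(350,400))]))
E
```

```text
t 20.07 jig [[-34.5 -39.6  61.3]] F jig [-1.01  0.15  0.14] w 0.007
```

View pics/m15.png

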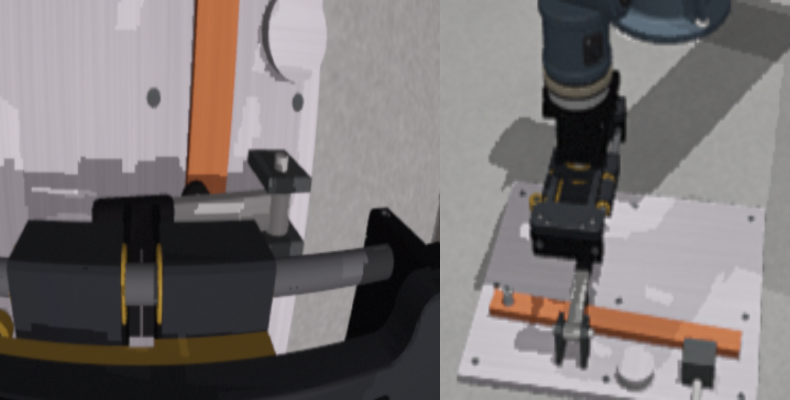

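servo_tool(steps=[{"wx":0,"wy":0,"wz":0,"tx":0,"ty":-0.1,"tz":0.4,"jaw":0},{"wx":0,"wy":0,"wz":0,"tx":0,"ty":-0.05,"tz":0.4,"jaw":0},{"wx":0,"wy":0,"wz":0,"tx":0,"ty":-0.05,"tz":0.2,"jaw":0}])

```text
time: 20.55
tcp_pos: [0.5632, -0.0183, 0.052]
ee_rot: [2.185, 2.256, 0.0]
contact_force: [0.6, 0.1, 0.8]
width: 0.002
```

servo_tool(steps=[{"wx":0,"wy":0,"wz":0,"tx":0,"ty":0,"tz":0.1,"jaw":0},{"wx":0,"wy":0,"wz":0,"tx":0,"ty":0,"tz":0.1,"jaw":0}])

```text
time: 20.8
tcp_pos: [0.563, -0.0184, 0.0501]
ee_rot: [-2.186, -2.257, 0.0]
contact_force: [0.6, -0.1, 1.6]
width: 0.003
```

servo_tool(steps=[{"wx":0,"wy":0,"wz":0,"tx":0,"ty":0,"tz":0.1,"jaw":0}])

```text
time: 20.92
tcp_pos: [0.5629, -0.0184, 0.0492]
ee_rot: [-2.185, -2.257, 0.0]
contact_force: [-0.2, -0.3, 1.5]
width: 0.01
```

servo_tool(steps=[{"wx":0,"wy":0,"wz":0,"tx":0,"ty":0,"tz":0.08,"jaw":0}])

```text
time: 21.05
tcp_pos: [0.5629, -0.0184, 0.0484]
ee_rot: [-2.185, -2.257, 0.0]
contact_force: [-0.2, -0.5, 5.5]
width: 0.006
```

servo_tool(steps=[{"wx":0,"wy":0,"wz":0,"tx":0,"ty":0,"tz":0.08,"jaw":0}])

```text
time: 21.18
tcp_pos: [0.5628, -0.0184, 0.0483]
ee_rot: [-2.185, -2.257, 0.0]
contact_force: [-1.5, 0.8, 11.6]
width: 0.004
```

servo_tool(steps=[{"wx":0,"wy":0,"wz":0,"tx":0,"ty":0,"tz":0.05,"jaw":0}])

```text
time: 21.3
tcp_pos: [0.5629, -0.0184, 0.0483]
ee_rot: [2.185, 2.257, -0.0]
contact_force: [-2.3, 0.7, 11.8]
width: 0.008
```

servo_tool(steps=[{"wx":0,"wy":0,"wz":0,"tx":0,"ty":0,"tz":0,"jaw":0},{"wx":0,"wy":0,"wz":0,"tx":0,"ty":0,"tz":0,"jaw":0},{"wx":0,"wy":0,"wz":0,"tx":0,"ty":0,"tz":0,"jaw":0},{"wx":0,"wy":0,"wz":0,"tx":0,"ty":0,"tz":-0.3,"jaw":0},{"wx":0,"wy":0,"wz":0,"tx":0,"ty":0,"tz":-1,"jaw":0},{"wx":0,"wy":0,"wz":0,"tx":0,"ty":0,"tz":-3,"jaw":0},{"wx":0,"wy":0,"wz":0,"tx":0,"ty":0,"tz":-4,"jaw":0},{"wx":0,"wy":0,"wz":0,"tx":0,"ty":0,"tz":-5,"jaw":0},{"wx":0,"wy":0,"wz":0,"tx":0,"ty":-5,"tz":-3,"jaw":0},{"wx":0,"wy":0,"wz":0,"tx":0,"ty":-5,"tz":-2,"jaw":0},{"wx":0,"wy":0,"wz":0,"tx":0,"ty":-5,"tz":0,"jaw":0},{"wx":0,"wy":0,"wz":0,"tx":0,"ty":0,"tz":0,"jaw":0},{"wx":0,"wy":0,"wz":0,"tx":0,"ty":0,"tz":0,"jaw":0}])

```text
time: 22.92
tcp_pos: [0.4139, -0.0234, 0.2306]
ee_rot: [2.185, 2.255, 0.002]
contact_force: [0.4, -0.5, 0.8]
width: 0.004
```

```bash
python3 - <<'E'
from h import *
s=st(); p,d=save('top','t16');p2,d2=save('scene','s16'); pw,_=save('wrist','w16')
a=p2[180:300,245:410,::-1]; b=p[120:250,225:380,::-1]
cv2.imwrite('pics/m16.png',np.hstack([cv2.resize(a,(400,400)),cv2.resize(b,(400,400))]))
v,u=np.mgrid[195:262,290:325]; P=w2j(world('scene',u.ravel(),v.ravel(),d2[v,u].ravel())); k=(P[:,2]>35)&(abs(P[:,1]+38)<6); P=P[k]
for lo in range(-80,50,10):
    q=P[(P[:,0]>=lo)&(P[:,0]<lo+10)]
    if len(q): print(lo,np.median(q,0).round(1))
q=bot.silhouettes('bar','top'); m=q[0]['region']; v,u=np.nonzero(m); k=d[v,u]>0; P=w2j(world('top',u[k],v[k],d[v,u][k])); P=P[abs(P[:,2]-24)<4]
vx,vy,x0,y0=cv2.fitLine(P[:,:2].astype(np.float32),2,0,.01,.01).ravel(); print('x at y=100',x0+vx/vy*(100-y0),'swing',-vx/vy)
E
```

```text
t 22.93 jig [[-184.7  -40.1  230.6]] F jig [ 0.4  -0.56  0.77] w 0.004
-70 [-61.6 -35.4  45.1]
-60 [-54.6 -38.4  46.9]
-50 [-44.  -38.4  47.6]
-40 [-33.9 -36.6  48. ]
-30 [-25.1 -38.3  47. ]
-20 [-16.3 -39.2  46. ]
-10 [ -6.  -37.3  45.7]
0 [  5.  -37.6  45. ]
10 [ 14.1 -38.3  45.5]
20 [ 25.1 -37.2  45.3]
30 [ 33.8 -38.5  45.2]
40 [ 46.2 -37.   48.6]
x at y=100 12.140402 swing -0.053977687
```

View pics/m16.png

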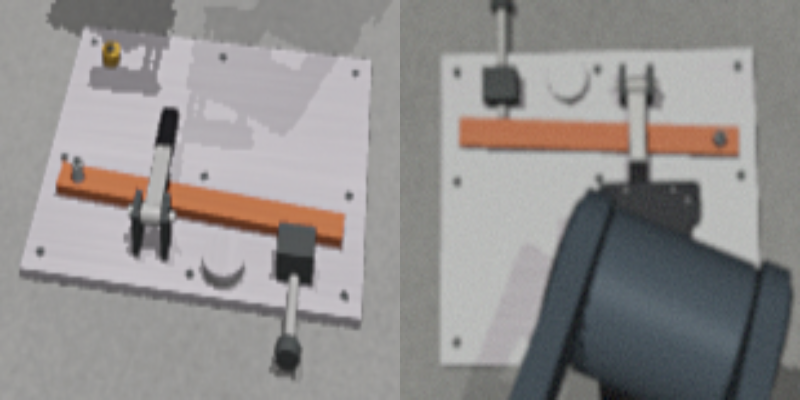

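View pics/w16.png

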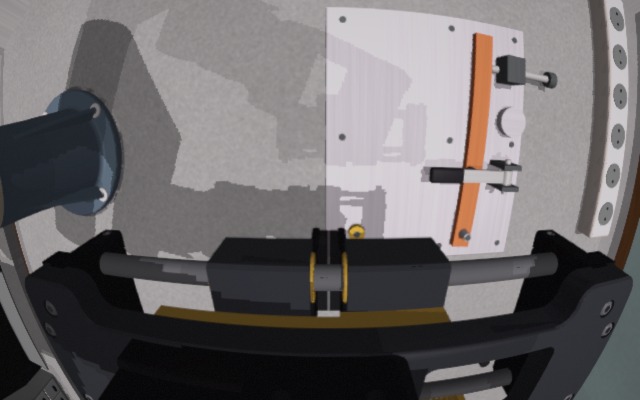

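```bash
python3 - <<'E'
from h import *
c=cv2.imread('pics/w16.png')[40:110,450:570]; cv2.imwrite('pics/w16c.png',cv2.resize(c,None,fx=6,fy=6))
bot.finish_job(); st()
E
```

```text
the job is handed in; nothing more can be done
the job is handed in; nothing more can be done
```

View pics/w16c.png

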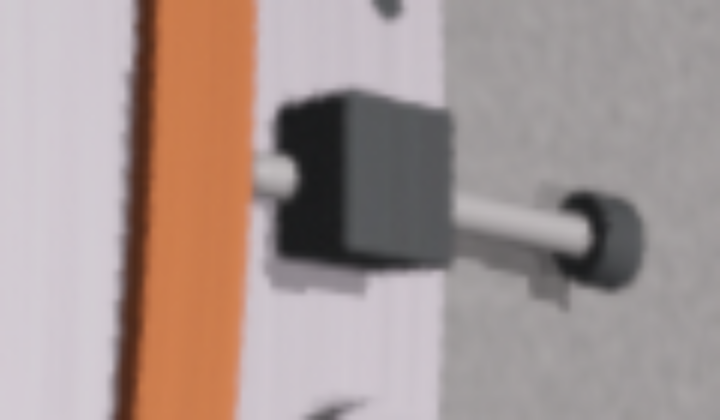

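I pushed the bar round to the stop screw with the shut fingers and pressed it there at about 8 N for just over 1 s. Then I swung the clamp lever down until its pad sat on the bar, let go and backed the arm away. The job was handed in at about 23 s; no verdict is reported.

- **Force on the screw:** the wrist read 7.6 to 8.3 N during the hold, and no higher reading was seen while pressing. Bar friction (about 2 N before contact) takes part of this, so the screw itself felt less, perhaps 5 to 6 N.
- **Bar at the screw:** the last wrist picture shows the bar's far edge at the screw tip with no visible gap. The bar's middle line there measured jig x 12.1 mm. I worked out 11.3 mm while it was pressed, so the two agree to about a millimetre, within what the cameras can resolve.
- **Clamp:** the lever stopped dead under about 12 N. Its upper face read 45 to 48 mm along its length, which is level, with the pad on the bar.
- **Bystanders and arm:** the nut and tin looked unmoved in the last pictures, and the robot was clear of everything. I did not measure the bystanders' positions again.
- **Disagreements and failures:**
    - The scene camera's positions sat up to about 7 mm further in jig x than the top camera's. I relied on the top camera and on touch.
    - The networks twice failed to find the bar in the scene picture.
    - The first move call was refused because its rows lacked keys; nothing moved.

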